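Hang the cartridge shell on the extraction bar and hold the extraction paddle level

TASK

Hang the open, tunnel-shaped black cartridge shell over the middle of the aluminium bar, above the suction grille, with one leg either side of the bar and its crown flat on top; set it on rather than dropping it, and let go of it. Then clean it: with the gripper's fingers press the spring-loaded paddle of the extraction switch down until it is level (flush with the top of its housing, not down on its stop), keep it there for at least three seconds, and finish while still holding it level. Leave everything else on the bench where it is.

Things in the scene. Friction and masses are not known exactly. Their poses are not given: they have to be found in the camera images.
- shell: black plastic U-section cartridge shell, open below and at both ends, standing on its two long legs like a tunnel. 44 mm wide outside (its x), 100 mm long (its y, the tunnel's direction), 66 mm high; legs and flat crown 4 mm thick; gap between legs 36 mm wide, 62 mm deep. About 0.12 kg. White gear disc on each leg. Origin: midway between the feet of the legs, z up
- stand: fixed extraction stand: steel base 130 x 260 x 14 mm, dark slotted grille in its middle, posts at y = +-110 mm carrying a level square aluminium bar, 20 x 20 mm, 240 mm long along y, top 160 mm above the table. Hose at +x, to 165 mm from the origin, 60 mm high. Origin on the table under the bar's middle. A shell hung on the bar has its origin at z = 98 mm
- bar_mid (a point): middle of the bar's top face, right above the middle of the grille; axes as stand (y along the bar)
- control: fixed extraction switch: grey housing 100 x 90 x 90 mm high (x 20 to 120 mm), with a sprung paddle that sticks out of its front towards its -x, slanting up at rest. Origin on the table; paddle hinge along y at x = 20, z = 85 mm. With the paddle level, its pad's top centre is at x = -85, y = 0, z = 90 mm in this frame, flush with the housing's top
- paddle_pad (a point): centre of the top face of the black pad at the paddle's free end (pad 45 mm along the paddle, 55 mm across, 10 mm thick), 105 mm from the hinge; its z is the pad's upward normal, its x runs from the pad to the hinge
- paddle (a joint): paddle angle, rad: 0 at rest (pad end up, 0.44 rad above level), grows as it is pressed down, 0.44 when level (top flush with the housing's top), 0.70 at its lower stop. A spring pushes it back to 0: at the pad about 4 N to start it, 9 N at level, 12 N at the stop
- hopper: bystander: a CLOSED solid black cartridge block, 50 x 85 x 46 mm high, with a green drum along one side; origin centre of its underside. Not the shell
- tape: bystander: roll of tan tape lying flat, 96 mm across, 24 mm high; origin centre of its underside
- screwdriver: bystander: screwdriver, about 170 mm long, lying along its own x
- scissors: bystander: black-handled scissors, about 150 mm long, 10 mm high, lying along its own x
- toner_a: bystander: black toner bottle with blue cap, 66 mm across, 190 mm high, towards the far edge; origin centre of its underside
- jar: bystander: short grey jar with black lid, 70 mm across, 60 mm high, at the near side; origin centre of its underside
- gear_tray: bystander: open grey tray of small gears, 100 x 150 x 35 mm; origin centre of its underside
Not all that is in view belongs to the job. Leave any orange or purple look-alike of the shell alone.

How it is judged:
On the way, in this order (a step that is already met when the one before it is completed fails the run):
1. the shell hangs over the middle of the bar, let go and at rest (x of shell in the frame of stand between -0.014 and 0.014 m and y of shell in the frame of stand between -0.035 and 0.035 m and z of shell in the frame of stand between 0.09 and 0.106 m and angle between shell's own z axis and vertical below 0.15 rad and contact force between shell and stand above 0.3 N and contact force between shell and the arm below 0.05 N and contact force between shell and the fingers below 0.05 N and linear speed of shell below 0.02 m/s), for 0.2 s.
2. the paddle is held level by the fingers for three seconds, the shell still on the bar (all of step 1 and value of joint paddle between 0.35 and 0.53 rad and contact force between the fingers and control above 2 N), for 2.8 s.
At the end, for the whole second after the job is handed in: The fingers hold the paddle (over 2 N) within 0.09 rad of level (joint 0.35 to 0.53). The shell hangs on the bar, untouched and at rest: origin 90 to 106 mm high, upright within 0.15 rad, its middle within 35 mm of the bar's middle along the bar and 14 mm across (all of step 2); the arm keeps its last pose, push and grip.
It fails at once if the shell is dropped (over 0.8 m/s with no finger on it) (linear speed of shell above 0.8 m/s and contact force between shell and the fingers below 0.05 N).
It fails at once if something else on the bench is moved by more than 30 mm (distance of any of hopper, tape, screwdriver, scissors, toner_a, jar, gear_tray from where it was at the start of the episode above 0.03 m).
It also fails if it takes over 59 s, if anything falls off the work surface, if the arm or the gripper's body presses on something with over 40 N, if the wrist force passes 120 N, or if a joint passes its speed limit or range.

ROBOT

A 6-joint arm with a two-finger parallel gripper is mounted at the origin on the work surface. World frame = base frame: x ahead of the robot, y to its left, z up, the work surface at z = 0. Lengths are in m, angles in rad, forces in N, time in s.
With the tool pointing down it reaches from about 0.35 to 0.85 m from the base axis. Payload 8.1 kg.
Tool frame: the origin (TCP) lies between the finger pads; the fingertips stand 14 mm ahead of it and the grasp point (between the pads) lies 5 mm behind it (tip_extent is the distance from the TCP to the fingertips, in m); z points along the fingers, y is the line along which they close (so a half turn about z gives the same grasp; the last joint's range is limited). The gripper opens to 93 mm and grips with 3 to 60 N. Pads are 15 mm wide; open, the fingers measure 128 mm over their backs; the gripper's body (75 mm by 188 mm) begins 65 mm behind the grasp point.
Start: joints at [1.214, 0.13, 1.488, -0, 1.523, -0.085], TCP at [0.161, 0.578, 0.196] pointing down, gripper open.
Joint ranges: [-2.96, 2.96], [-0.89, 2.26], [0.02, 2.5], [-1.34, 4.48], [0, 2.73], [-2.66, 2.66]. Speed limits (rad/s): [2.39, 2.39, 2.79, 3.14, 3.14, 3.14].

INTERFACE

Orientations are given as a unit quaternion [w, x, y, z].
In Python, from workcell import * gives the robot as it stands. The module is installed in compiled form; this text tells all that it offers.
- The arm moves only by the shell command python3 -m pendant 'ROWS' [OPENING] [FORCE]. ROWS is a JSON list of rows, 1 to 8 of them, each of 6 numbers: dx, dy, dz in m, then a rotation vector rx, ry, rz in rad; each row shifts and turns the commanded pose from where the row before left it, along the tool's axes as they then stand; what a row does not reach is not made up. A row lasts 1/12 s, in which the tool goes at most 0.0417 m and 0.125 rad, less where a joint would pass 70% of its speed; a pose out of reach is approached as far as the arm can. OPENING is the opening from 0.0 (shut) to 1.0 (fully open), set as the command begins (- or left out keeps the last). The fingers move at their own pace and stop on an object; FORCE is the grip in N (left out, the last holds). Time passes only in rows, so rows that do not move let the fingers close. It prints the time, the measured TCP pose, the force, the opening and the grip force at its end.
- get_obs(): the state, without advancing time (a new reading comes with each control period).
- capture(name): name is "scene" or "top"; returns the picture (384x512x3 uint8, blue, green, red); there is no depth.
- calibration(name): a dict with "K" (3x3 intrinsics, pixels), "extrinsics" (4x4, takes a point from camera to world coordinates). Camera axes: x right, y up, looking along -z (the intrinsics and any distortion apply to the point x, -y, -z); pixel columns grow to the right and rows downward; lengths in m; the calibration is good to about 2 mm. A picture is of the moment at which its call begins. calibration takes no time and is no camera call.
- job_done(): hands the job in; it is judged then, once.
The state is a dict: "time": time; "q": joint angles; "qvel": joint speeds; "joint_torque": joint torques, N m; "position": TCP position; "tcp_rot": TCP orientation; "ft_force": force on the tool from outside, world axes, zero at the start; "torque": the same for the moment, N m; "grip_width": opening from 0.0 (shut) to 1.0 (fully open); "grasp_force": force on a finger pad.
Only numpy, scipy, OpenCV 4.12 (cv2) and the standard library are available. Lean on these libraries where they do the work, as an engineer would, in place of code of your own. Each camera call takes 0.05 s, during which the arm holds its last target. There are 200 camera calls.

## Working session

There is one attempt and no reset: what is moved stays moved. The work goes in short steps, Python scripts to look and compute and a shell command to move; the robot and the scene stay as the last step left them, time stands still between calls to the robot, and variables do not carry over. Pictures are saved under pics/ and viewed, at most 10 in all, crops included, and the job is handed in when it is done.

```bash
mkdir -p pics
python3 - <<'E'
from workcell import *
import cv2,numpy as np
for n in("scene","top"):
    im=capture(n); cv2.imwrite(f"pics/{n}0.png",im); c=calibration(n); print(n,np.round(c["K"],1).tolist(),np.round(c["extrinsics"],3).tolist(),[k for k in c])
o=get_obs(); print({k:np.round(v,3).tolist() for k,v in o.items()})
E
```

```text
scene [[411.8, 0.0, 261.5], [0.0, 411.8, 193.1], [0.0, 0.0, 1.0]] [[-0.856, -0.317, 0.408, 1.067], [0.517, -0.5, 0.695, 0.843], [-0.016, 0.806, 0.591, 0.835], [0.0, 0.0, 0.0, 1.0]] ['K', 'extrinsics']
top [[396.9, 0.0, 255.4], [0.0, 396.9, 190.5], [0.0, 0.0, 1.0]] [[0.023, 0.987, -0.162, 0.367], [-1.0, 0.023, 0.0, -0.022], [0.004, 0.162, 0.987, 1.223], [0.0, 0.0, 0.0, 1.0]] ['K', 'extrinsics']
{'time': 0.1, 'q': [1.214, 0.131, 1.489, -0.0, 1.523, -0.085], 'qvel': [-0.0, -0.0, -0.002, -0.001, 0.002, 0.001], 'joint_torque': [0.002, -56.134, -49.31, 0.077, 0.029, -0.0], 'position': [0.161, 0.577, 0.195], 'tcp_rot': [-0.0, 0.135, 0.991, -0.001], 'ft_force': [0.107, -0.624, -0.472], 'torque': [0.025, 0.01, 0.038], 'grasp_force': 0.0, 'grip_width': 1.0}
```

View pics/scene0.png

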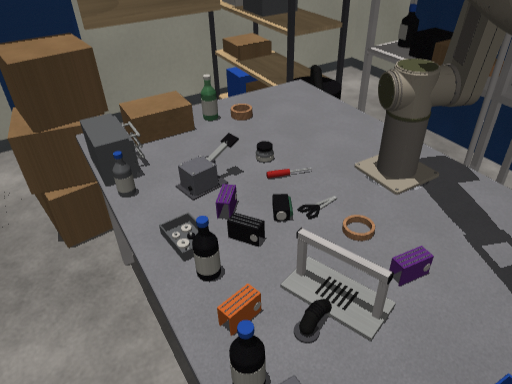

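View pics/top0.png

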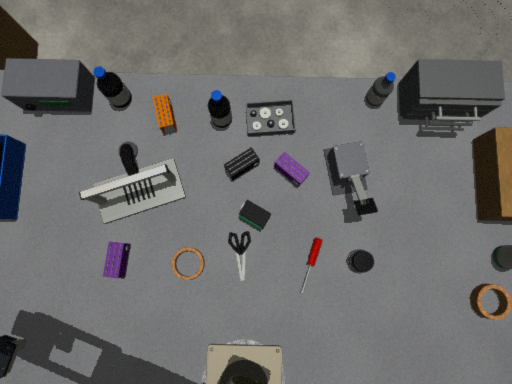

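The top view shows the bar at about (140,180) and the switch at (350,160) with its pad at (366,206).

Candidates for the shell:
- Black ribbed tunnel: top (242,163), scene (246,229). This is the one I choose.
- Black hopper with the green drum: top (255,215).
- Orange look-alike: top (165,113).
- Purple look-alikes: top (117,260) and (291,168).

I'll check the choice in a close crop.

```bash
cat > h.py <<'E'
import numpy as np,cv2
from workcell import *
C={n:calibration(n) for n in("scene","top")}
def ray(n,p):
    K,E=np.array(C[n]["K"]),np.array(C[n]["extrinsics"])
    d=np.linalg.inv(K)@[p[0],p[1],1.]; d=E[:3,:3]@[d[0],-d[1],-d[2]]
    return E[:3,3],d/np.linalg.norm(d)
def plane(n,p,z):
    o,d=ray(n,p); return o+d*(z-o[2])/d[2]
def tri(ps,pt):
    (a,u),(b,v)=ray("scene",ps),ray("top",pt)
    s=np.linalg.lstsq(np.c_[u,-v],b-a,rcond=None)[0]
    p,q=a+u*s[0],b+v*s[1]; return (p+q)/2,np.linalg.norm(p-q)
def proj(n,P):
    K,E=np.array(C[n]["K"]),np.array(C[n]["extrinsics"])
    c=E[:3,:3].T@(np.array(P)-E[:3,3]); c=K@[c[0],-c[1],-c[2]]; return c[:2]/c[2]
E
python3 - <<'E'
import cv2,numpy as np
s=cv2.imread("pics/scene0.png");t=cv2.imread("pics/top0.png")
def c(im,x,y,w,h,f): return cv2.resize(im[y:y+h,x:x+w],None,fx=f,fy=f,interpolation=cv2.INTER_CUBIC)
# top: shell  (x215..275,y140..190) 5x ; scene shell
A=c(t,215,140,60,50,6);B=c(s,220,205,60,50,6)
cv2.imwrite("pics/c1.png",np.hstack([A,B]))
A=c(t,75,115,120,110,3);B=c(s,275,225,125,110,3);D=c(t,320,135,66,90,3);E=c(s,170,125,80,90,3)
W=np.zeros((600,740,3),np.uint8)
W[:330,:360]=A;W[:330,365:740]=B;W[330:600,:198]=D;W[330:600,365:605]=E
cv2.imwrite("pics/c2.png",W)
E
```

```text
(no output)
```

View pics/c1.png

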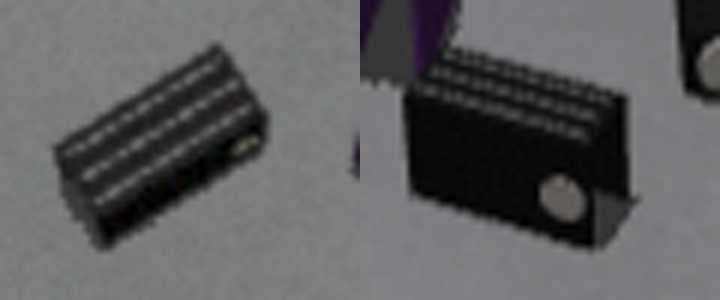

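View pics/c2.png

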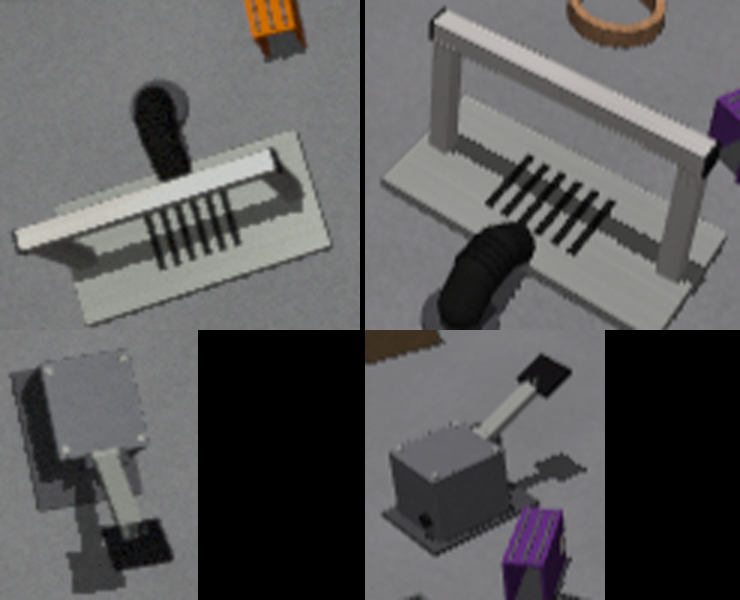

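The crop confirms an open tunnel: grey bench shows through its end, with three slots on the crown and a white gear on each leg. Next I'll measure everything from both views.

```bash
cat > m.py <<'E'
from h import *
s=cv2.imread("pics/scene0.png");t=cv2.imread("pics/top0.png")
f=lambda x,y,ox,oy,k,px=0,py=0:((x-px+.5)/k-.5+ox,(y-py+.5)/k-.5+oy)
S=lambda x,y:f(x,y,220,205,6,360,0)
T=lambda x,y:f(x,y,215,140,6)
for nm,a,b in[("crown s",(600,118),(85,175)),("mid R/L",(435,72),(240,80)),("s3/1 a",(590,135),(70,150)),("s3/1 b",(415,90),(220,55)),("s1/3 a",(610,100),(100,200)),("s1/3 b",(455,55),(250,105))]:
    p,e=tri(S(*a),T(*b));print(nm,p.round(4),e.round(4))
# bar by brightness
for n,im,(x,y,w,h) in(("top",t,(75,140,105,70)),("scene",s,(290,222,110,65))):
    g=cv2.cvtColor(im,6)[y:y+h,x:x+w]; m=(g>(165 if n=="top" else 165)).astype(np.uint8)
    k,l,st,_=cv2.connectedComponentsWithStats(m); i=1+st[1:,4].argmax()
    c=np.argwhere(l==i)[:,::-1].astype(np.float32)+[x,y]
    r=cv2.minAreaRect(c.astype(np.float32)); b=cv2.boxPoints(r); print(n,len(c),r,b.round(1).tolist())
    d=lambda z:None
    if n=="top": ct=np.array(r[0])
    else: cs=np.array(r[0])
    # ends midpoints
    b=sorted(map(tuple,b)); e0=np.mean(b[:2],0);e1=np.mean(b[2:],0)
    if n=="top": t0,t1=e0,e1
    else: s0,s1=e0,e1
for nm,a,b in(("barc",cs,ct),("+y end",s1,t0),("-y end",s0,t1)):
    p,e=tri(a,b);print(nm,p.round(4),e.round(4))
# control
S=lambda x,y:f(x,y,170,125,3,365,330)
T=lambda x,y:f(x,y,320,135,3,0,330)
print("pad")
for nm,a,b in(("padmid",(546,374),(140,540)),):
    p,e=tri(S(*a),T(*b));print(nm,p.round(4),e.round(4))
for a in((40,365),(125,350),(147,440),(62,458)): print("hous top z.09",plane("top",T(*a),.09).round(4))
for a in((388,452),(448,422),(507,442),(447,478)): print("hous scene z.09",plane("scene",S(*a),.09).round(4))
for a in((105,530),(163,520),(173,555),(115,568)): print("pad top z.135",plane("top",T(*a),.135).round(4))
E
python3 m.py
```

```text
crown s [0.6189 0.06   0.064 ] 0.0057
mid R/L [ 0.6691 -0.0157  0.0622] 0.0071
s3/1 a [0.6304 0.0683 0.065 ] 0.0075
s3/1 b [ 0.6831 -0.0063  0.0631] 0.0036
s1/3 a [0.6072 0.0516 0.0639] 0.0038
s1/3 b [ 0.6556 -0.0207  0.0637] 0.0079
top 601 ((122.59944152832031, 180.75823974609375), (7.460166931152344, 88.53960418701172), 72.12130737304688) [[79.30000305175781, 190.8000030517578], [163.60000610351562, 163.60000610351562], [165.89999389648438, 170.6999969482422], [81.5999984741211, 197.89999389648438]]
scene 529 ((344.5999755859375, 251.80001831054688), (99.28141021728516, 5.366562843322754), 26.56505012512207) [[299.0, 232.0], [301.3999938964844, 227.1999969482422], [390.20001220703125, 271.6000061035156], [387.79998779296875, 276.3999938964844]]
barc [0.5576 0.343  0.157 ] 0.0081
+y end [0.5197 0.4507 0.1595] 0.0009
-y end [0.5992 0.2282 0.1594] 0.0036
pad
padmid [ 0.5097 -0.3289  0.1287] 0.0103
hous top z.09 [ 0.6904 -0.2485  0.09  ]
hous top z.09 [ 0.7076 -0.3324  0.09  ]
hous top z.09 [ 0.6175 -0.352   0.09  ]
hous top z.09 [ 0.5977 -0.269   0.09  ]
hous scene z.09 [ 0.7109 -0.3233  0.09  ]
hous scene z.09 [ 0.6266 -0.3471  0.09  ]
hous scene z.09 [ 0.5877 -0.2698  0.09  ]
hous scene z.09 [ 0.6761 -0.2382  0.09  ]
pad top z.135 [ 0.5217 -0.2981  0.135 ]
pad top z.135 [ 0.5323 -0.3519  0.135 ]
pad top z.135 [ 0.5    -0.3603  0.135 ]
pad top z.135 [ 0.4867 -0.3067  0.135 ]
```

Run:
```python
from h import *
f=lambda x,y,ox,oy,k,px=0:((x-px+.5)/k-.5+ox,(y+.5)/k-.5+oy)
T=np.mean([plane("top",f(x,y,215,140,6),.066) for x,y in((85,175),(240,80),(70,150),(220,55),(100,200),(250,105))],0)
S=np.mean([plane("scene",f(x,y,220,205,6,360),.066) for x,y in((600,118),(435,72),(590,135),(415,90),(610,100),(455,55))],0)
print("shell top",T.round(4),"scene",S.round(4))
print("bar",plane("top",(122.6,180.76),.16).round(4),plane("scene",(344.6,251.8),.16).round(4))
print("toner cap",tri((202,222),(216,95)),"base centre scene",plane("scene",(208,272),0).round(3))
print("hopper",plane("top",(254,214),.046).round(3),"purple",plane("top",(291,168),.066).round(3))
```

```text
shell top [0.646  0.0211 0.066 ] scene [0.6432 0.0276 0.066 ]
bar [0.56   0.3392 0.16  ] [0.5566 0.3476 0.16  ]
toner cap (array([0.80181216, 0.09385321, 0.17951264]), np.float64(0.004892390879336549)) base centre scene [0.801 0.094 0.   ]
hopper [ 0.489 -0.02   0.046] purple [ 0.627 -0.127  0.066]
```

```bash
python3 -m pendant '[[-0.0256,-0.0168,-0.0094,0,0,0],[-0.0256,-0.0168,-0.0094,0,0,0],[-0.0256,-0.0168,-0.0094,0,0,0],[-0.0256,-0.0168,-0.0094,0,0,0],[-0.0256,-0.0168,-0.0094,0,0,0],[-0.0256,-0.0168,-0.0094,0,0,0],[-0.0256,-0.0168,-0.0094,0,0,0],[-0.0256,-0.0168,-0.0094,0,0,0]]' 0.8
python3 -m pendant '[[-0.0256,-0.0168,0,0,0,0],[-0.0256,-0.0168,0,0,0,0],[-0.0256,-0.0168,0,0,0,0],[-0.0256,-0.0168,0,0,0,0],[-0.0256,-0.0168,0,0,0,0],[-0.0256,-0.0168,0,0,0,0],[-0.0256,-0.0168,0,0,0,0],[-0.0256,-0.0168,0,0,0,0]]'
python3 -m pendant '[[-0.0256,-0.0168,0,0,0,0],[-0.0256,-0.0168,0,0,0,0],[-0.0256,-0.0168,0,0,0,0],[-0.0256,-0.0168,0,0,0,0],[-0.0256,-0.0168,0,0,0,0],[-0.0256,-0.0168,0,0,0,0],[-0.0256,-0.0168,0,0,0,0],[-0.0256,-0.0168,0,0,0,0]]'
python3 -m pendant '[[0,0,0,0,0,0.1],[0,0,0,0,0,0.1],[0,0,0,0,0,0.1],[0,0,0,0,0,0.1],[0,0,0,0,0,0.1],[0,0,0,0,0,0.1],[0,0,0,0,0,0.11],[0,0,0,0,0,0]]'
```

```text
time: 0.77
position: [0.3228, 0.3921, 0.2708]
tcp_rot: [-0.0, 0.135, 0.991, -0.0]
ft_force: [0.1, 1.6, 0.2]
grip_width: 0.798
grasp_force: 0.0
time: 1.43
position: [0.484, 0.2077, 0.2703]
tcp_rot: [-0.0, 0.136, 0.991, -0.0]
ft_force: [1.0, -0.0, -0.6]
grip_width: 0.798
grasp_force: 0.0
time: 2.1
position: [0.6452, 0.0233, 0.27]
tcp_rot: [-0.001, 0.136, 0.991, -0.0]
ft_force: [1.0, 0.8, -0.7]
grip_width: 0.8
grasp_force: 0.0
time: 2.77
position: [0.6444, 0.0247, 0.2701]
tcp_rot: [-0.0, 0.474, 0.881, -0.0]
ft_force: [0.9, 0.5, -1.0]
grip_width: 0.799
grasp_force: 0.0
```

```bash
cat > g.py <<'E'
# usage: g.py x y z yaw_deg_of_tool_y  -> delta in tool axes
import sys,numpy as np
from workcell import get_obs
from scipy.spatial.transform import Rotation as R
o=get_obs();w,x,y,z=o["tcp_rot"];r=R.from_quat([x,y,z,w]);M=r.as_matrix()
tx,ty,tz,a=map(float,sys.argv[1:]);a=np.radians(a)
Y=np.array([np.cos(a),np.sin(a),0]);Z=np.array([0,0,-1.]);T=np.c_[np.cross(Y,Z),Y,Z]
print("t",round(o["time"],2),"pos",o["position"].round(4) if hasattr(o["position"],"round") else o["position"],"yaw",np.degrees(np.arctan2(M[1,1],M[0,1])).round(2),"tilt",M[:,2].round(3),"F",np.round(o["ft_force"],2),"q6",round(float(o["q"][5]),2))
print("d tool",(M.T@(np.array([tx,ty,tz])-o["position"])).round(4),"rotvec",(R.from_matrix(M.T@T)).as_rotvec().round(4))
E
python3 g.py .6445 .0244 .05 33.9
python3 - <<'E'
from h import *
for n in("scene","top"): cv2.imwrite(f"pics/{n}1.png",capture(n))
s=cv2.imread("pics/scene1.png")[150:280,180:320];t=cv2.imread("pics/top1.png")[120:225,190:310]
cv2.imwrite("pics/c3.png",np.hstack([cv2.resize(s,(420,390)),cv2.resize(t,(380,390))]))
E
```

```text
t 2.77 pos [0.6444 0.0247 0.2701] yaw 33.44 tilt [-0.001  0.    -1.   ] F [ 0.9   0.54 -1.04] q6 -0.62
d tool [-4.000e-04  1.000e-04  2.201e-01] rotvec [-0.0008 -0.0007 -0.008 ]
```

View pics/c3.png

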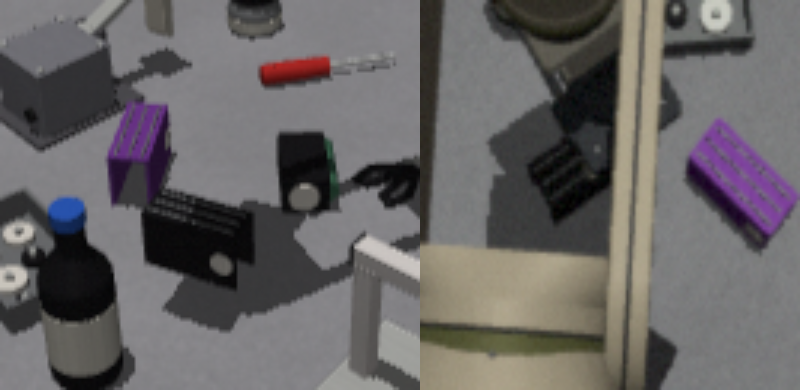

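The shell lies clear under the gripper in the scene view, at crop (200,240). The scene view also shows the toner bottle away from the descent path, so I'll go down.

```bash
python3 -m pendant '[[0,0,0.03,0,0,-0.008],[0,0,0.03,0,0,0],[0,0,0.03,0,0,0],[0,0,0.03,0,0,0],[0,0,0.025,0,0,0]]'
python3 -m pendant '[[0,0,0.02,0,0,0],[0,0,0.02,0,0,0],[0,0,0.02,0,0,0],[0,0,0.015,0,0,0],[0,0,0,0,0,0]]'
python3 - <<'E'
from h import *
for n in("scene","top"): cv2.imwrite(f"pics/{n}2.png",capture(n))
s=cv2.imread("pics/scene2.png")[150:280,180:320];t=cv2.imread("pics/top2.png")[120:225,190:310]
cv2.imwrite("pics/c4.png",np.hstack([cv2.resize(s,(420,390)),cv2.resize(t,(380,390))]))
E
```

```text
time: 3.28
position: [0.6436, 0.0247, 0.1231]
tcp_rot: [-0.001, 0.466, 0.885, -0.0]
ft_force: [1.3, 0.3, 0.2]
grip_width: 0.802
grasp_force: 0.0
time: 3.7
position: [0.6414, 0.0248, 0.0461]
tcp_rot: [-0.003, 0.466, 0.885, -0.002]
ft_force: [-0.0, -0.3, -1.4]
grip_width: 0.802
grasp_force: 0.0
```

View pics/c4.png

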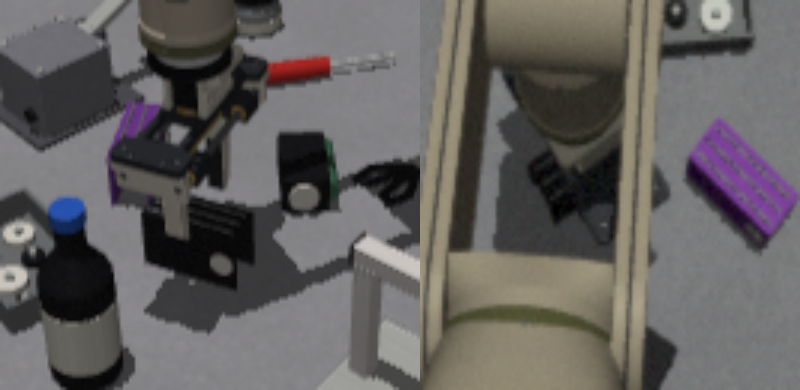

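Run:
```python
from h import *
o=get_obs();p=np.array(o["position"]);Y=np.array([.83,.557,0])
for k,dz in((.046,-.014),(.05,.03)):
    u=proj("scene",p+Y*k+[0,0,dz]); print((u-[180,150])*3)
for a,b in(((185,238),(1,1)),): pass
print("scene finger tip -> plane", plane("scene",(180+178/3,150+237/3),p[2]-.014).round(4), "expect",(p+Y*.046).round(4), o["position"])
```

```text
[174.29751195 261.90472575]
[169.96053465 229.49112038]
scene finger tip -> plane [0.662  0.0206 0.0362] expect [0.6822 0.0503 0.0502] [0.64402963 0.02467777 0.05024752]
```

The projected finger column (172) matches the one seen (175), so the fingers straddle the middle of the shell. Next I'll close and lift.

```bash
python3 -m pendant '[[0,0,0,0,0,0],[0,0,0,0,0,0],[0,0,0,0,0,0],[0,0,0,0,0,0],[0,0,0,0,0,0],[0,0,0,0,0,0],[0,0,0,0,0,0],[0,0,0,0,0,0]]' 0.0 20
python3 -m pendant '[[0,0,-0.01,0,0,0],[0,0,-0.02,0,0,0],[0,0,-0.03,0,0,0],[0,0,-0.03,0,0,0],[0,0,-0.03,0,0,0],[0,0,-0.03,0,0,0],[0,0,-0.03,0,0,0],[0,0,-0.02,0,0,0]]'
python3 g.py .5583 .3434 .25 19.66
```

```text
time: 4.47
position: [0.6446, 0.0246, 0.0508]
tcp_rot: [-0.0, 0.468, 0.884, -0.0]
ft_force: [0.5, -0.4, 0.5]
grip_width: 0.28
grasp_force: 0.0
time: 5.13
position: [0.6455, 0.0246, 0.2556]
tcp_rot: [0.002, 0.468, 0.884, 0.001]
ft_force: [-0.1, 0.1, 1.1]
grip_width: 0.005
grasp_force: 0.0
t 5.13 pos [0.6455 0.0246 0.2556] yaw 34.21 tilt [ 0.004 -0.    -1.   ] F [-0.05  0.07  1.11] q6 -0.64
d tool [0.3127 0.1071 0.0052] rotvec [0.0039 0.0022 0.2539]
```

```bash
python3 -m pendant '[[0,0,0,0,0,0],[0,0,0,0,0,0],[0,0,0,0,0,0]]' 0.8
python3 - <<'E'
from h import *
for n in("scene","top"): cv2.imwrite(f"pics/{n}3.png",capture(n))
s=cv2.imread("pics/scene3.png")[110:280,180:320];t=cv2.imread("pics/top3.png")[120:225,190:310]
cv2.imwrite("pics/c5.png",np.hstack([cv2.resize(s,(420,510)),cv2.resize(t,(380,510))]))
E
```

```text
time: 5.38
position: [0.6443, 0.0246, 0.2502]
tcp_rot: [-0.0, 0.468, 0.884, -0.0]
ft_force: [-0.5, -0.3, 0.2]
grip_width: 0.168
grasp_force: 0.0
```

View pics/c5.png

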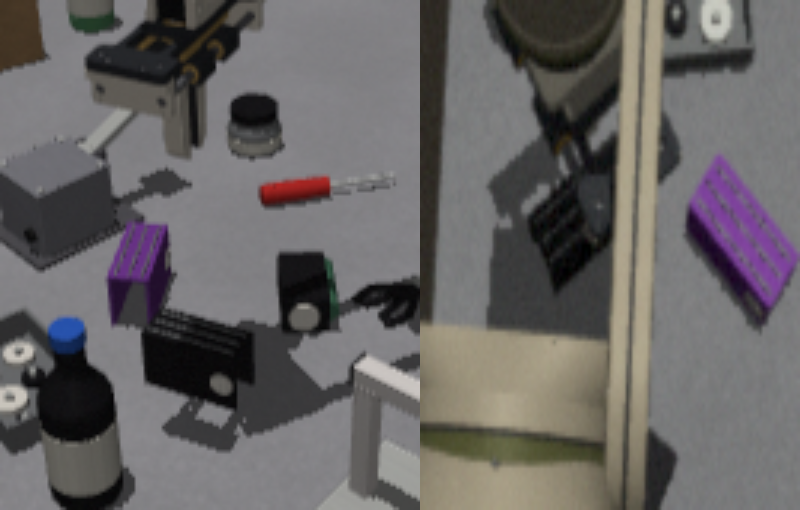

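Run:
```python
from h import *
o=get_obs();p=np.array(o["position"]);Y=np.array([.83,.557,0])
g=.093*float(o["grip_width"])/2; print(o["grip_width"],p)
for k in(g,g+.0175):
  for dx in(-.0075,.0075):
    u=proj("scene",p+Y*k+np.array([-.557,.83,0])*dx+[0,0,-.014]); print("tip exp crop px",(u-[180,110])*3)
# what depth-point matches observed outer-finger tip (178,157)
q=(180+178/3,110+157/3)
for z in(.2,.22,.236,.25,.27): print(z,(plane("scene",q,z)-p).round(4))
q=(180+178/3,150+237/3);p=np.array([.6440,.0247,.0502])
for z in(.036,.05,.06,.07): print(z,(plane("scene",q,z)-p).round(4))
print([ (proj("scene",[x,y,z])-[180,110])*3 for x,y,z in((.6445,.0244,.066),(.6445,.0244,0))])
```

```text
0.25721032768075525 [0.64372085 0.02466527 0.24880548]
tip exp crop px [173.80065166 188.44976402]
tip exp crop px [188.92105745 192.22538462]
tip exp crop px [164.48334004 198.58292032]
tip exp crop px [179.73739645 202.45285169]
0.2 [-0.0395 -0.0935 -0.0488]
0.22 [-0.0249 -0.0648 -0.0288]
0.236 [-0.0132 -0.0418 -0.0128]
0.25 [-0.0031 -0.0218  0.0012]
0.27 [0.0115 0.0069 0.0212]
0.036 [ 0.0178 -0.0044 -0.0142]
0.05 [ 0.0249  0.01   -0.0002]
0.06 [0.03   0.0203 0.0098]
0.07 [0.0351 0.0306 0.0198]
[array([194.25951027, 329.68591595]), array([196.90768802, 380.37268126])]
```

Run:
```python
import workcell
print({n:(v if isinstance(v,(int,float,str,list,tuple)) else type(v).__name__) for n,v in vars(workcell).items() if not n.startswith('_')})
from h import *
o=get_obs(); p=np.array(o["position"]);print(p)
for z in(0,.014): print((proj("top",p-[0,0,z])-[190,120])*np.array([380/120,510/105]))
```

```text
{'capture': 'function', 'calibration': 'function', 'job_done': 'function', 'get_obs': 'function', 'IKError': 'type', 'tip_extent': 0.014}
[0.64372085 0.02466527 0.24880548]
[151.32374031 119.72851738]
[152.00891058 127.02473948]
```

The fingers closed above the crown. The pictures put the fingertips about 35 mm higher than stated, and the shell hasn't moved. TCP z = 0.020 is safe on either reading: the tips stay at 6 mm or more, and the body clears the crown.

```bash
python3 -m pendant '[[0,0,0.02,0,0,0],[0,0,0.02,0,0,0],[0,0,0.02,0,0,0],[0,0,0.02,0,0,0],[0,0,0.02,0,0,0],[0,0,0,0,0,0],[0,0,0,0,0,0],[0,0,0,0,0,0]]' 0.85
python3 -m pendant '[[0,0,0.02,0,0,0],[0,0,0.02,0,0,0],[0,0,0.02,0,0,0],[0,0,0.02,0,0,0],[0,0,0.02,0,0,0],[0,0,0.015,0,0,0],[0,0,0.01,0,0,0],[0,0,0.005,0,0,0]]'
python3 -m pendant '[[0,0,0,0,0,0],[0,0,0,0,0,0],[0,0,0,0,0,0]]'
python3 - <<'E'
from h import *
for n in("scene","top"): cv2.imwrite(f"pics/{n}4.png",capture(n))
s=cv2.imread("pics/scene4.png")[150:280,180:320]
cv2.imwrite("pics/c6.png",cv2.resize(s,(560,520)))
o=get_obs();print(o["position"],o["grip_width"],o["ft_force"],o["q"])
E
```

```text
time: 6.15
position: [0.6447, 0.0246, 0.1512]
tcp_rot: [-0.0, 0.468, 0.884, -0.0]
ft_force: [0.4, -0.1, 0.9]
grip_width: 0.821
grasp_force: 0.0
time: 6.82
position: [0.6448, 0.0246, 0.0205]
tcp_rot: [-0.0, 0.468, 0.884, -0.0]
ft_force: [-0.9, -0.0, -0.4]
grip_width: 0.854
grasp_force: 0.0
time: 7.07
position: [0.6459, 0.0246, 0.0225]
tcp_rot: [0.001, 0.468, 0.884, 0.001]
ft_force: [-0.2, -0.4, -0.4]
grip_width: 0.849
grasp_force: 0.0
[0.64575211 0.0245963  0.02226952] 0.8483510570961907 [ 0.4903822  -0.35750516 -0.28104243] [-4.12473473e-02  3.87374131e-01  1.51227894e+00  8.95759413e-06
  1.23967299e+00 -6.38236016e-01]
```

View pics/c6.png

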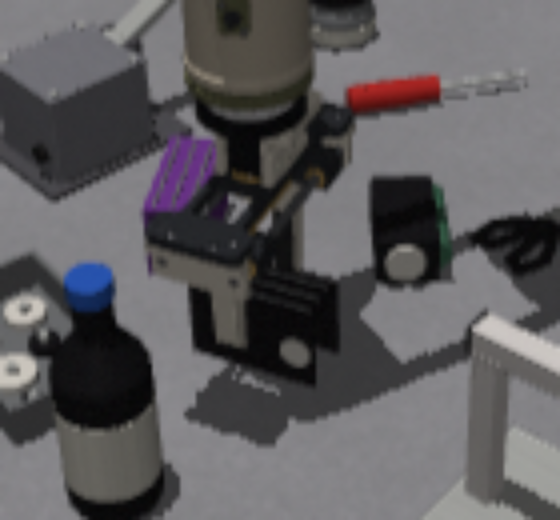

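The finger now overlaps the leg's face, with its tip at crop (230,347), so I'll close.

```bash
python3 -m pendant '[[0,0,0,0,0,0],[0,0,0,0,0,0],[0,0,0,0,0,0],[0,0,0,0,0,0],[0,0,0,0,0,0],[0,0,0,0,0,0],[0,0,0,0,0,0],[0,0,0,0,0,0]]' 0.0 20
python3 g.py .6445 .0244 .05 33.9
```

```text
time: 7.83
position: [0.6445, 0.0246, 0.0207]
tcp_rot: [-0.0, 0.468, 0.884, -0.0]
ft_force: [1.1, -1.6, 1.1]
grip_width: 0.47
grasp_force: 20.0
t 7.83 pos [0.6445 0.0246 0.0207] yaw 34.2 tilt [-0. -0. -1.] F [ 1.09 -1.61  1.11] q6 -0.64
d tool [-0.0001 -0.0001 -0.0293] rotvec [-0.0003 -0.0001  0.0053]
```

Gripped at 0.47, which is 43.7 mm and matches the shell's 44 mm width. Next I'll lift.

```bash
python3 -m pendant '[[0,0,-0.01,0,0,0],[0,0,-0.03,0,0,0],[0,0,-0.03,0,0,0],[0,0,-0.03,0,0,0],[0,0,-0.03,0,0,0],[0,0,-0.03,0,0,0],[0,0,-0.03,0,0,0],[0,0,-0.03,0,0,0]]'
python3 g.py .5583 .3434 .24 19.66
```

```text
time: 8.5
position: [0.6444, 0.0248, 0.2429]
tcp_rot: [0.0, 0.468, 0.884, 0.0]
ft_force: [1.0, -0.6, -1.7]
grip_width: 0.476
grasp_force: 20.0
t 8.5 pos [0.6444 0.0248 0.2429] yaw 34.21 tilt [ 0.  0. -1.] F [ 1.   -0.58 -1.66] q6 -0.64
d tool [0.3119 0.108  0.0029] rotvec [4.000e-04 1.000e-04 2.539e-01]
```

```bash
python3 -m pendant '[[0.0195,0.00675,0,0,0,0],[0.0195,0.00675,0,0,0,0],[0.0195,0.00675,0,0,0,0],[0.0195,0.00675,0,0,0,0],[0.0195,0.00675,0,0,0,0],[0.0195,0.00675,0,0,0,0],[0.0195,0.00675,0,0,0,0],[0.0195,0.00675,0,0,0,0]]'
python3 -m pendant '[[0.0195,0.00675,0,0,0,0],[0.0195,0.00675,0,0,0,0],[0.0195,0.00675,0,0,0,0],[0.0195,0.00675,0,0,0,0],[0.0195,0.00675,0,0,0,0],[0.0195,0.00675,0,0,0,0],[0.0195,0.00675,0,0,0,0],[0.0195,0.00675,0,0,0,0]]'
python3 -m pendant '[[0,0,0,0,0,0.085],[0,0,0,0,0,0.085],[0,0,0,0,0,0.084],[0,0,0,0,0,0],[0,0,0,0,0,0],[0,0,0,0,0,0]]'
python3 g.py .5583 .3434 .24 19.66
python3 - <<'E'
from h import *
for n in("scene","top"): cv2.imwrite(f"pics/{n}5.png",capture(n))
s=cv2.imread("pics/scene5.png")[120:350,250:430];t=cv2.imread("pics/top5.png")[115:225,75:195]
cv2.imwrite("pics/c7.png",np.hstack([cv2.resize(s,(432,552)),cv2.resize(t,(368,552))]))
E
```

```text
time: 9.17
position: [0.6011, 0.185, 0.2414]
tcp_rot: [0.0, 0.468, 0.884, 0.0]
ft_force: [0.6, -0.1, -1.0]
grip_width: 0.472
grasp_force: 20.0
time: 9.83
position: [0.5581, 0.3444, 0.2413]
tcp_rot: [0.0, 0.468, 0.884, 0.0]
ft_force: [0.2, -0.6, -0.3]
grip_width: 0.473
grasp_force: 20.0
time: 10.33
position: [0.5586, 0.3433, 0.241]
tcp_rot: [0.0, 0.575, 0.818, 0.0]
ft_force: [0.1, -0.6, -1.3]
grip_width: 0.473
grasp_force: 20.0
t 10.33 pos [0.5586 0.3433 0.241 ] yaw 19.8 tilt [ 0.  0. -1.] F [ 0.13 -0.59 -1.28] q6 0.13
d tool [ 0.0002 -0.0002  0.001 ] rotvec [ 0.0002 -0.      0.0025]
```

View pics/c7.png

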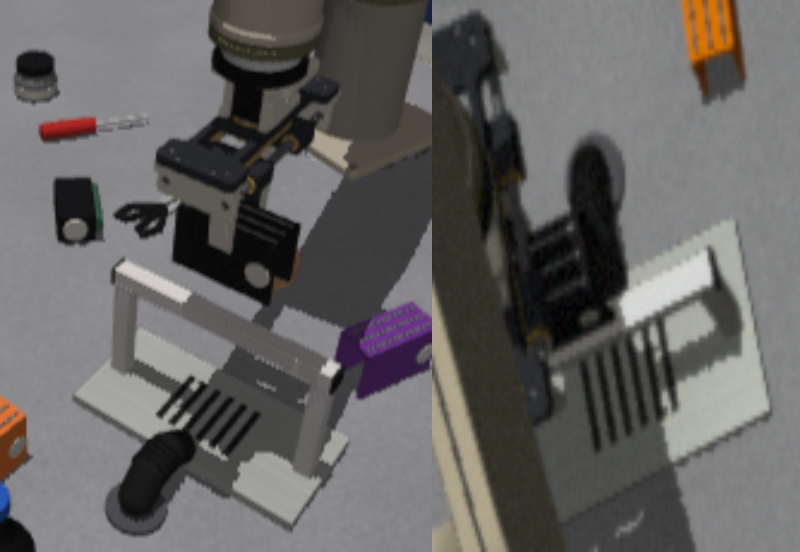

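Run:
```python
from h import *
p=np.array([.5586,.3433,.241]);a=np.radians(19.8);Y=np.array([np.cos(a),np.sin(a),0]);X=np.array([-np.sin(a),np.cos(a),0])
f=lambda x,y:(250+x/2.4,120+y/2.4)
P=[plane("scene",f(*c),.2203) for c in((175,262),(270,303))]
for q in P: print("foot corner",q.round(4),"local X,Y",((q-p)@X).round(4),((q-p)@Y).round(4))
# crown stripe middle, top view, at z .2863 ; crop (432+..), scale 368/120, 552/110
g=lambda x,y:(75+(x-432)/368*120,115+y/552*110)
for c in((543,265),(570,268)): pass
for s in(-.05,.05):
  for n,h in(("scene",lambda u:(u-[250,120])*2.4),("top",lambda u:(u-[75,115])*[368/120,552/110]+[432,0])):
    for w in(-.022,.022):
      print(n,"crown corner exp",s,w,h(proj(n,p+X*s+Y*w+[0,0,.0453])).round(0))
print("bar line scene", [((proj("scene",np.array([.5583,.3434,.16])+X*s)-[250,120])*2.4).round(0) for s in(-.12,0,.12)],[((proj("top",np.array([.5583,.3434,.16])+X*s)-[75,115])*[368/120,552/110]+[432,0]).round(0) for s in(-.12,0,.12)])
```

```text
foot corner [0.5962 0.3106 0.2203] local X,Y -0.0435 0.0243
foot corner [0.5589 0.3991 0.2203] local X,Y 0.0524 0.0192
scene crown corner exp -0.05 -0.022 [201. 180.]
scene crown corner exp -0.05 0.022 [175. 203.]
top crown corner exp -0.05 -0.022 [589. 294.]
top crown corner exp -0.05 0.022 [574. 209.]
scene crown corner exp 0.05 -0.022 [300. 221.]
scene crown corner exp 0.05 0.022 [276. 247.]
top crown corner exp 0.05 -0.022 [465. 359.]
top crown corner exp 0.05 0.022 [451. 273.]
bar line scene [array([120., 264.]), array([223., 314.]), array([339., 372.])] [array([703., 264.]), array([573., 333.]), array([441., 402.])]
```

Relative to the bar in the same view, the shell is within 1 mm across and about 5 mm along. Next I'll lower it.

```bash
python3 -m pendant '[[0,0,0.012,0,0,0],[0,0,0.012,0,0,0],[0,0,0.012,0,0,0],[0,0,0.012,0,0,0],[0,0,0.012,0,0,0],[0,0,0.012,0,0,0],[0,0,0.012,0,0,0],[0,0,0.012,0,0,0]]'
python3 -m pendant '[[0,0,0.006,0,0,0],[0,0,0.005,0,0,0],[0,0,0.004,0,0,0],[0,0,0.003,0,0,0],[0,0,0,0,0,0],[0,0,0,0,0,0]]'
python3 g.py .5583 .3434 .1187 19.66
```

```text
time: 11.1
position: [0.5584, 0.3433, 0.1432]
tcp_rot: [-0.0, 0.576, 0.817, -0.0]
ft_force: [-0.1, 0.0, -1.1]
grip_width: 0.47
grasp_force: 20.0
time: 11.6
position: [0.5588, 0.3435, 0.1272]
tcp_rot: [0.0, 0.576, 0.817, 0.0]
ft_force: [-0.1, 0.4, -1.1]
grip_width: 0.473
grasp_force: 20.0
t 11.6 pos [0.5588 0.3435 0.1272] yaw 19.65 tilt [ 0.001  0.    -1.   ] F [-0.13  0.39 -1.12] q6 0.13
d tool [ 0.0001 -0.0005  0.0085] rotvec [ 0.0006 -0.0001 -0.0001]
```

```bash
python3 -m pendant '[[0,0,0.002,0,0,0],[0,0,0.002,0,0,0],[0,0,0.002,0,0,0],[0,0,0,0,0,0],[0,0,0,0,0,0]]'
python3 -m pendant '[[0,0,0.001,0,0,0],[0,0,0.001,0,0,0],[0,0,0,0,0,0],[0,0,0,0,0,0]]'
```

```text
time: 12.02
position: [0.5584, 0.3433, 0.1205]
tcp_rot: [-0.0, 0.576, 0.817, -0.0]
ft_force: [0.0, -0.1, -1.6]
grip_width: 0.468
grasp_force: 20.0
time: 12.35
position: [0.5586, 0.3434, 0.1187]
tcp_rot: [-0.0, 0.576, 0.817, -0.0]
ft_force: [-0.9, 0.5, -1.4]
grip_width: 0.475
grasp_force: 20.0
```

```bash
python3 -m pendant '[[0,0,0.001,0,0,0],[0,0,0.001,0,0,0],[0,0,0,0,0,0],[0,0,0,0,0,0]]'
python3 - <<'E'
from h import *
for n in("scene","top"): cv2.imwrite(f"pics/{n}6.png",capture(n))
s=cv2.imread("pics/scene6.png")[170:320,270:420]
cv2.imwrite("pics/c8.png",cv2.resize(s,(600,600)))
print(get_obs()["ft_force"])
E
```

```text
time: 12.68
position: [0.5588, 0.3435, 0.1187]
tcp_rot: [0.0, 0.576, 0.817, 0.0]
ft_force: [-5.3, -3.4, 8.8]
grip_width: 0.471
grasp_force: 20.0
[-4.94246114 -1.91735967  8.07914809]
```

View pics/c8.png

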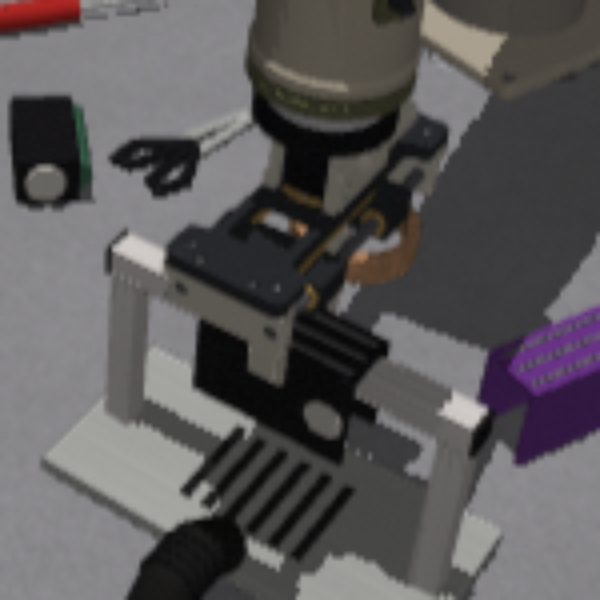

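The shell straddles the bar with its crown resting on top, and the 8.8 N reaction confirms contact. That was my tenth picture, so I'll go by numbers from here. Next I'll release.

```bash
python3 -m pendant '[[0,0,0,0,0,0],[0,0,0,0,0,0],[0,0,0,0,0,0],[0,0,0,0,0,0],[0,0,0,0,0,0],[0,0,0,0,0,0]]' 0.75
python3 -m pendant '[[0,0,-0.01,0,0,0],[0,0,-0.01,0,0,0],[0,0,-0.02,0,0,0],[0,0,-0.03,0,0,0],[0,0,-0.03,0,0,0],[0,0,-0.03,0,0,0],[0,0,-0.02,0,0,0],[0,0,0,0,0,0]]'
python3 g.py .514 -.331 .27 -77.6
```

```text
time: 13.28
position: [0.5585, 0.3434, 0.1165]
tcp_rot: [-0.0, 0.576, 0.817, -0.0]
ft_force: [-0.0, 0.7, -0.2]
grip_width: 0.749
grasp_force: 0.0
time: 13.95
position: [0.561, 0.3447, 0.2754]
tcp_rot: [0.003, 0.576, 0.817, 0.005]
ft_force: [1.0, -0.1, 0.8]
grip_width: 0.751
grasp_force: 0.0
t 13.95 pos [0.561  0.3447 0.2754] yaw 19.66 tilt [ 0.01   0.005 -1.   ] F [ 1.   -0.14  0.82] q6 0.13
d tool [-0.6205 -0.2716  0.0015] rotvec [ 0.0071 -0.0106  1.6974]
```

```bash
python3 -m pendant '[[-0.02585,-0.0113,0,0,0,0],[-0.02585,-0.0113,0,0,0,0],[-0.02585,-0.0113,0,0,0,0],[-0.02585,-0.0113,0,0,0,0],[-0.02585,-0.0113,0,0,0,0],[-0.02585,-0.0113,0,0,0,0],[-0.02585,-0.0113,0,0,0,0],[-0.02585,-0.0113,0,0,0,0]]' 0.0
python3 -m pendant '[[-0.02585,-0.0113,0,0,0,0],[-0.02585,-0.0113,0,0,0,0],[-0.02585,-0.0113,0,0,0,0],[-0.02585,-0.0113,0,0,0,0],[-0.02585,-0.0113,0,0,0,0],[-0.02585,-0.0113,0,0,0,0],[-0.02585,-0.0113,0,0,0,0],[-0.02585,-0.0113,0,0,0,0]]'
python3 -m pendant '[[-0.02585,-0.0113,0,0,0,0],[-0.02585,-0.0113,0,0,0,0],[-0.02585,-0.0113,0,0,0,0],[-0.02585,-0.0113,0,0,0,0],[-0.02585,-0.0113,0,0,0,0],[-0.02585,-0.0113,0,0,0,0],[-0.02585,-0.0113,0,0,0,0],[-0.02585,-0.0113,0,0,0,0]]'
python3 -m pendant '[[0,0,0,0,0,0.12],[0,0,0,0,0,0.12],[0,0,0,0,0,0.12],[0,0,0,0,0,0.12],[0,0,0,0,0,0.12],[0,0,0,0,0,0.12],[0,0,0,0,0,0.12],[0,0,0,0,0,0.12]]'
python3 -m pendant '[[0,0,0,0,0,0.12],[0,0,0,0,0,0.12],[0,0,0,0,0,0.12],[0,0,0,0,0,0.12],[0,0,0,0,0,0.12],[0,0,0,0,0,0.12],[0,0,0,0,0,0],[0,0,0,0,0,0]]'
python3 g.py .507 -.330 .15 -77.6
python3 - <<'E'
from h import *
for n in("scene","top"): cv2.imwrite(f"pics/{n}7.png",capture(n))
# shell on bar: new dark pixels vs first pictures around the bar
for n,(x,y,w,h) in(("top",(75,130,115,70)),("scene",(280,220,115,90))):
    a=cv2.cvtColor(cv2.imread(f"pics/{n}0.png"),6).astype(int)[y:y+h,x:x+w];b=cv2.cvtColor(cv2.imread(f"pics/{n}7.png"),6).astype(int)[y:y+h,x:x+w]
    m=((b<75)&(a-b>25)).astype(np.uint8); k,l,st,c=cv2.connectedComponentsWithStats(m);i=1+st[1:,4].argmax()
    pts=np.argwhere(l==i)[:,::-1].astype(np.float32)+np.float32([x,y]);r=cv2.minAreaRect(pts)
    print(n,st[i],c[i]+[x,y],r)
    for tag,z in(("crown",.164),("mid",.13)): print(tag,"exp px",proj(n,[.5583,.3434,z]).round(1))
E
```

```text
time: 14.62
position: [0.5427, 0.117, 0.2672]
tcp_rot: [0.0, 0.576, 0.817, 0.0]
ft_force: [-0.2, -0.1, -0.3]
grip_width: 0.224
grasp_force: 0.0
time: 15.28
position: [0.5271, -0.1083, 0.2673]
tcp_rot: [0.0, 0.576, 0.817, 0.0]
ft_force: [1.3, -0.0, 0.7]
grip_width: 0.006
grasp_force: 0.0
time: 15.95
position: [0.5115, -0.3335, 0.2672]
tcp_rot: [0.0, 0.576, 0.817, 0.0]
ft_force: [0.4, -0.3, 0.0]
grip_width: 0.003
grasp_force: 0.0
time: 16.62
position: [0.5118, -0.3321, 0.2671]
tcp_rot: [0.0, 0.89, 0.456, 0.0]
ft_force: [0.7, 0.6, -0.2]
grip_width: 0.004
grasp_force: 0.0
time: 17.28
position: [0.5118, -0.3321, 0.267]
tcp_rot: [0.0, 0.993, 0.118, 0.0]
ft_force: [0.1, -0.2, 0.3]
grip_width: 0.008
grasp_force: 0.0
t 17.28 pos [ 0.5118 -0.3321  0.267 ] yaw -76.39 tilt [ 0. -0. -1.] F [ 0.13 -0.16  0.28] q6 0.67
d tool [-0.0042 -0.0032  0.117 ] rotvec [ 0.0003 -0.0002  0.0211]
top [ 27  39  48  28 683] [122.84040996 183.78916545] ((125.51594543457031, 182.33583068847656), (21.91729164123535, 44.96076965332031), 72.34988403320312)
crown exp px [120.5 181.1]
mid exp px [124.6 183.3]
scene [  38   18   49   48 1301] [340.29823213 259.8716372 ] ((341.3000793457031, 260.9000549316406), (51.429561614990234, 32.64659118652344), 26.56505012512207)
crown exp px [343.  249.7]
mid exp px [341.5 260.2]
```

The shell hangs aligned with the bar: rect angle 72.3° against the bar's 72.1°, with the centre within about 2 px. Next I'll go down to the paddle and watch the force.

```bash
python3 -m pendant '[[-0.0042,-0.0032,0.02,0,0,0.021],[0,0,0.025,0,0,0],[0,0,0.025,0,0,0],[0,0,0.02,0,0,0],[0,0,0.01,0,0,0],[0,0,0,0,0,0],[0,0,0,0,0,0]]'
for i in 1; do python3 -m pendant '[[0,0,0.005,0,0,0],[0,0,0.005,0,0,0],[0,0,0,0,0,0]]'; done
python3 -m pendant '[[0,0,0.005,0,0,0],[0,0,0.005,0,0,0],[0,0,0,0,0,0]]'
python3 -m pendant '[[0,0,0.005,0,0,0],[0,0,0.005,0,0,0],[0,0,0,0,0,0]]'
python3 -m pendant '[[0,0,0.005,0,0,0],[0,0,0.005,0,0,0],[0,0,0,0,0,0]]'
```

```text
time: 17.97
position: [0.5069, -0.3299, 0.167]
tcp_rot: [-0.0, 0.994, 0.107, -0.0]
ft_force: [0.6, -0.3, -0.3]
grip_width: 0.004
grasp_force: 0.0
time: 18.22
position: [0.5072, -0.33, 0.1568]
tcp_rot: [0.0, 0.994, 0.106, 0.0]
ft_force: [-0.8, -0.1, -1.3]
grip_width: 0.004
grasp_force: 0.0
time: 18.47
position: [0.5065, -0.3295, 0.1454]
tcp_rot: [-0.001, 0.994, 0.106, -0.001]
ft_force: [0.0, -0.5, -0.1]
grip_width: 0.002
grasp_force: 0.0
time: 18.72
position: [0.5064, -0.3295, 0.1352]
tcp_rot: [-0.001, 0.994, 0.106, -0.001]
ft_force: [-0.4, -0.2, -1.3]
grip_width: 0.005
grasp_force: 0.0
time: 18.97
position: [0.5064, -0.3295, 0.1253]
tcp_rot: [-0.001, 0.994, 0.106, -0.001]
ft_force: [-1.3, -0.7, -1.6]
grip_width: 0.003
grasp_force: 0.0
```

```bash
python3 -m pendant '[[0,0,0.003,0,0,0],[0,0,0.003,0,0,0],[0,0,0,0,0,0]]'
python3 -m pendant '[[0,0,0.002,0,0,0],[0,0,0.002,0,0,0],[0,0,0,0,0,0]]'
python3 -m pendant '[[0,0,0.002,0,0,0],[0,0,0.002,0,0,0],[0,0,0,0,0,0]]'
python3 -m pendant '[[0,0,0.002,0,0,0],[0,0,0.002,0,0,0],[0,0,0,0,0,0]]'
```

```text
time: 19.22
position: [0.5067, -0.3297, 0.12]
tcp_rot: [-0.0, 0.994, 0.106, -0.0]
ft_force: [-0.0, -0.2, 0.2]
grip_width: 0.005
grasp_force: 0.0
time: 19.47
position: [0.5071, -0.3301, 0.1168]
tcp_rot: [0.0, 0.994, 0.106, 0.0]
ft_force: [0.6, 0.0, 3.6]
grip_width: 0.001
grasp_force: 1.4
time: 19.72
position: [0.5071, -0.3303, 0.1128]
tcp_rot: [0.0, 0.994, 0.106, 0.0]
ft_force: [-0.1, -1.0, 3.4]
grip_width: 0.005
grasp_force: 1.6
time: 19.97
position: [0.5069, -0.3301, 0.1084]
tcp_rot: [0.0, 0.994, 0.106, -0.0]
ft_force: [0.7, -1.3, 3.8]
grip_width: 0.005
grasp_force: 1.9
```

First contact is at TCP z about 0.1175, where the slanted pad is at about 0.140. So the tips are about 22 mm above the TCP, and level corresponds to TCP z about 0.068.

```bash
python3 -m pendant '[[0,0,0.005,0,0,0],[0,0,0.005,0,0,0],[0,0,0.005,0,0,0],[0,0,0.005,0,0,0],[0,0,0,0,0,0]]'
python3 -m pendant '[[0,0,0.005,0,0,0],[0,0,0.005,0,0,0],[0,0,0.005,0,0,0],[0,0,0.004,0,0,0],[0,0,0,0,0,0],[0,0,0,0,0,0]]'
python3 g.py .507 -.330 .068 -77.6
python3 - <<'E'
from h import *
im=capture("scene");cv2.imwrite("pics/scene8.png",im);t=capture("top");cv2.imwrite("pics/top8.png",t)
a=np.radians(12.4);X=np.array([np.cos(a),np.sin(a),0]);Yc=np.array([-X[1],X[0],0]);O=np.array([.5835,-.3126,0])
for n,b in(("scene",im),("top",t)):
  a0=cv2.imread(f"pics/{n}0.png")
  for nm,c in(("rest",.44),("level",0),("stop",-.26)):
    for dx in(-.1275,-.0825):
      P=[O+X*(.02+dx*np.cos(c)+.005*np.sin(c))+Yc*w+[0,0,.085-dx*np.sin(c)+.005*np.cos(c)] for w in(-.0275,.0275)]
      print(n,nm,[proj(n,p).round(1).tolist() for p in P])
  x,y=(215,125) if n=="scene" else (345,190)
  g=cv2.cvtColor(b,6)[y:y+34,x:x+40]; 
  for r in g[::2]: print(' '.join('%3d'%v for v in r[::2]))
E
```

```text
time: 20.38
position: [0.5066, -0.3302, 0.088]
tcp_rot: [0.0, 0.994, 0.106, -0.0]
ft_force: [-0.9, -1.4, 5.9]
grip_width: 0.004
grasp_force: 3.0
time: 20.88
position: [0.5062, -0.3306, 0.0699]
tcp_rot: [0.0, 0.994, 0.106, -0.001]
ft_force: [-5.8, -1.3, 9.5]
grip_width: 0.008
grasp_force: 4.3
t 20.88 pos [ 0.5062 -0.3306  0.0699] yaw -77.83 tilt [-0.001 -0.001 -1.   ] F [-5.76 -1.3   9.52] q6 0.7
d tool [ 0.0009 -0.0004  0.0019] rotvec [ 0.0004  0.0014 -0.004 ]
scene rest [[227.2, 130.9], [237.2, 136.1]]
scene rest [[218.7, 139.6], [228.6, 145.0]]
scene level [[231.1, 142.7], [241.0, 148.0]]
scene level [[221.6, 147.1], [231.4, 152.6]]
scene stop [[231.0, 150.8], [240.8, 156.2]]
scene stop [[221.7, 152.3], [231.5, 157.9]]
 77  16  17  17  18  18  23  49  41  19  39  33  27  35  26  38  16  18  55  80
118  50  17  16  17  18  42  28  23  32  32  45  36  30  18  34  53  84  80 116
134 134 103  49  17  16  45  41  24  55  46  18  17  35  67  86  85  85  53 128
132 133 132 132  90  25  60  62  44  45  81  92  67  86  85  85  85  85  84 128
132 131 130 131 130  83  78  82  82  69  66  87  
[... 1904 characters left out ...]
  33  39  45  42  54 140 154 144  78 148 153 106  45  43  44
 20  17  21  16  13  44  46  42  40 128 152 152  87 146 155 142  49  44  46  45
 14  17  28  27  42  44  41  40  83 155 153 120 125 154 146  62  63  45  43  48
 21  19  16  31  42  47  40  62 148 154 142  92 152 155 107  31  46  60  55  48
 12  52  33  43  41  43  49 135 157 150  77 148 151 143  96  87  40  33  46  58
 31  56  46  46  46  45 100 154 154 100 142 151 150  94  85  67  39  24  32  72
 52  44  43  46  45  75 155 152 141 109 153 153  81  34  58  59  61  60  61  75
 53  41  45  40  52 144 154 148  81 149 154 138  69  65  62  62  62  63  61  75
 48  45  45  45 125 156 148  89 146 153 147  65  64  60  57  70  62  60  61  76
```

The pad's far corner is at scene (241,149), against (241,148) predicted for level, and the force is 9.5 N against the expected 9 N. That reads as level, so I'll hold it.

```bash
Z='[[0,0,0,0,0,0],[0,0,0,0,0,0],[0,0,0,0,0,0],[0,0,0,0,0,0],[0,0,0,0,0,0],[0,0,0,0,0,0],[0,0,0,0,0,0],[0,0,0,0,0,0]]'
python3 -m pendant '[[0,0,0,0,0,0],[0,0,0,0,0,0],[0,0,0,0,0,0],[0,0,0,0,0,0],[0,0,0,0,0,0],[0,0,0,0,0,0],[0,0,0,0,0,0],[0,0,0,0,0,0]]'
python3 -m pendant '[[0,0,0,0,0,0],[0,0,0,0,0,0],[0,0,0,0,0,0],[0,0,0,0,0,0],[0,0,0,0,0,0],[0,0,0,0,0,0],[0,0,0,0,0,0],[0,0,0,0,0,0]]' |sed -n 2,4p
python3 -m pendant '[[0,0,0,0,0,0],[0,0,0,0,0,0],[0,0,0,0,0,0],[0,0,0,0,0,0],[0,0,0,0,0,0],[0,0,0,0,0,0],[0,0,0,0,0,0],[0,0,0,0,0,0]]' |sed -n 2,4p
python3 -m pendant '[[0,0,0,0,0,0],[0,0,0,0,0,0],[0,0,0,0,0,0],[0,0,0,0,0,0],[0,0,0,0,0,0],[0,0,0,0,0,0],[0,0,0,0,0,0],[0,0,0,0,0,0]]' |sed -n 2,4p
python3 -m pendant '[[0,0,0,0,0,0],[0,0,0,0,0,0],[0,0,0,0,0,0],[0,0,0,0,0,0],[0,0,0,0,0,0],[0,0,0,0,0,0],[0,0,0,0,0,0],[0,0,0,0,0,0]]' |sed -n 1,4p
python3 - <<'E'
from h import *
im=capture("scene");cv2.imwrite("pics/scene9.png",im)
g=cv2.cvtColor(im,6);m=(g[140:160,228:246]<25).astype(np.uint8);print("pad dark px top right",[(228+int(np.where(m[:,c])[0].min(initial=99))*0+c,140+int(np.where(m[:,c])[0].min(initial=99)),140+int(np.where(m[:,c])[0].max(initial=0))) for c in range(18) if m[:,c].any()])
a=cv2.imread("pics/scene7.png")[238:290,310:375].astype(int);print("shell change",np.abs(a-im[238:290,310:375]).mean().round(2))
E
```

```text
time: 21.65
position: [0.5063, -0.3306, 0.0702]
tcp_rot: [0.0, 0.994, 0.106, -0.001]
ft_force: [-5.0, -2.2, 9.1]
grip_width: 0.005
grasp_force: 4.3
position: [0.5063, -0.3306, 0.0702]
tcp_rot: [0.0, 0.994, 0.106, -0.001]
ft_force: [-6.2, -2.1, 8.3]
position: [0.5063, -0.3306, 0.0702]
tcp_rot: [0.0, 0.994, 0.106, -0.001]
ft_force: [-6.0, -1.8, 8.7]
position: [0.5063, -0.3306, 0.0703]
tcp_rot: [0.0, 0.994, 0.106, -0.001]
ft_force: [-5.3, -2.1, 7.3]
time: 24.32
position: [0.5063, -0.3306, 0.0702]
tcp_rot: [0.0, 0.994, 0.106, -0.001]
ft_force: [-5.9, -1.0, 9.0]
pad dark px top right [(230, 150, 152), (231, 150, 153), (232, 149, 153), (233, 149, 153), (234, 148, 153), (235, 146, 152), (236, 147, 152), (237, 147, 151), (238, 148, 151), (239, 148, 150), (240, 149, 150), (241, 149, 149)]
shell change 1.15
```

```bash
python3 -m pendant '[[0,0,0,0,0,0],[0,0,0,0,0,0],[0,0,0,0,0,0],[0,0,0,0,0,0],[0,0,0,0,0,0],[0,0,0,0,0,0],[0,0,0,0,0,0],[0,0,0,0,0,0]]'
python3 -c "from workcell import *; print(job_done())"
```

```text
time: 25.03
position: [0.5063, -0.3306, 0.0702]
tcp_rot: [0.0, 0.994, 0.106, -0.001]
ft_force: [-5.2, -1.0, 8.6]
grip_width: 0.01
grasp_force: 4.3
the job is handed in; nothing more can be done
None
```

I hung the shell over the middle of the bar and let go. I then held the paddle level (about 9 N) for just over four seconds and handed the job in at 25 s while still holding it; no verdict came back.

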